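# Clamp an opened camera in a quick-set work holder

### The job

Clamp the opened camera in the bench holder. Lift the red release bar and keep it up while you slide the moving jaw along, until it has pushed the camera fully home against the fixed jaw and the sprung pad is about half pressed in; then let go of the bar so that the latch drops into the nearest notch and keeps the camera clamped. Press gently, without ramming the pad to the end of its spring, and leave the other things on the bench where they are.

Things in the scene. Friction and masses are not known exactly. Their poses are not given: they have to be found in the camera images.
- holder: Grey work holder fixed to the bench, 124 x 420 x 46 mm; origin: centre of its underside, z up, rail along its y. Two flat ways, 36 mm up; between them in the +y half a rack notched every 6 mm. Blue fixed jaw at the -y end, 42 mm high over the ways, bolted on by hand: its rubber face is 125 to 161 mm on the -y side of the origin, not measured (force rises when the camera meets it).
- carriage (a joint): How far the blue moving jaw (108 mm wide, 65 mm long, 42 mm high over the ways) has slid towards the fixed jaw, m, 0 to 0.145; grows in the holder's -y direction. It slides with under 1 N while the latch is up, and is locked both ways (1 mm of play) while the latch is in a notch.
- release_bar (a joint): Lift of the red release bar, m. 0: latch down in a notch. About 0.006: riding on the crest of a tooth. Above 0.007: clear of the rack. 0.012: upper stop. A spring pulls it down: lifting takes about 7.5 N at the bottom, 10 N at the top. Let go, it snaps down by itself, and falling into the notch may shift the jaw up to 5 mm.
- bar_middle (a point): Middle of the red release bar: level round bar, 12.6 mm in diameter, 66 mm of it free to grip between two upright rods, lying across the rail (along the holder's x), 110 mm above the bench when down, 42 mm of free height below it. Lifting it straight up frees the latch; moving it along the rail moves the carriage that bears it.
- pad: Sprung rubber-faced pad in front of the moving jaw, 76 mm wide, 34 mm high, facing the holder's -y. Origin at the level of the ways, under the bar when the pad is out; the face is 50 mm from it towards -y, centred 22 mm up. It can be pressed in 12 mm. The spring is preloaded: it gives from 5 N, 9 N at half travel, 13.4 N at the end, solid beyond.
- camera: Opened black camera, 118 mm long (y), 76 mm wide (x), 34 mm high, 40 mm over its steel lens-mount ring, lying on its back on the ways, about 0.4 kg. Origin: centre of its underside. Loose, 4 to 34 mm short of the fixed jaw; the pad pushes it along with 0.5 to 1.5 N. It bears 20 N.
- jar: Small white jar with a yellow label, 48 mm in diameter, 42 mm high, loose on the bench beside the holder; leave it alone. Origin at the centre of its underside.
- tin: Green rosin tin with a brown lid, 74 mm in diameter, 42 mm high, loose beside the holder; leave it alone. Origin at the centre of its underside.
- lens: Black lens with a red ring standing on end, 66 mm in diameter, 52 mm high, loose beside the holder; leave it alone. Origin at the centre of its underside.
- screwdriver: Small brass-handled screwdriver, 140 mm long, lying on the bench beside the holder; leave it alone.
Mind the look-alikes: they are no part of the job. What is shaped like the camera but blue, green or purple is not meant.

How it is judged:
On the way, in this order (a step that is already met when the one before it is completed fails the run):
1. the release bar is lifted clear of the rack (value of joint release_bar above 0.0068 m), for 0.1 s.
2. with the bar still up, the sprung pad presses the camera home (value of joint release_bar above 0.0062 m and contact force between pad and camera above 6 N), for 0.1 s.
At the end, for the whole second after the job is handed in: The release bar is down with the latch in a notch (under 2 mm of lift), the sprung pad presses the camera with 4 to 15 N, and the camera lies at rest, flat and square (within 0.05 rad) on the ways against the fixed jaw (value of joint release_bar below 0.002 m and contact force between pad and camera between 4 and 15 N and linear speed of camera below 0.01 m/s and angle between camera's own z axis and vertical below 0.05 rad and z of camera in the frame of holder between 0.033 and 0.04 m and angle between the y axis of camera and the y axis of holder, either way round below 0.05 rad); the robot touches nothing.
It fails at once if the camera is squeezed by the pad with more than 20 N (contact force between pad and camera above 20 N).
It fails at once if another thing on the bench is moved more than 20 mm (distance of any of jar, tin, lens, screwdriver from where it was at the start of the episode above 0.02 m).
It also fails if it takes over 35 s, if anything falls off the work surface, if the arm or the gripper's body presses on something with over 40 N, if the wrist force passes 120 N, or if a joint passes its speed limit or range.

### The arm

A 7-joint arm with a two-finger parallel gripper is mounted at the origin on the work surface. World frame = base frame: x ahead of the robot, y to its left, z up, the work surface at z = 0. Lengths are in m, angles in rad, forces in N, time in s.
With the tool pointing down it reaches from about 0.4 to 0.85 m from the base axis. Payload 4.5 kg.
Tool frame: the origin (TCP) lies at the very end of the fingers, on their centre line; the grasp point (between the pads) lies 19 mm behind it; x points along the fingers, y is the direction in which the jaws open and shut, and the axes are right-handed (so a half turn about x gives the same grasp; the last joint's range is limited). The gripper opens to 88 mm and grips with 3 to 60 N. Pads are 18 mm wide; open, the fingers measure 123 mm over their backs; the gripper's body (75 mm by 187 mm) begins 45 mm behind the grasp point.
Start: joints at [1.163, 0.689, -0.195, 1.565, 0.157, 0.902, -0.215], TCP at [0.267, -0.565, 0.239] pointing down, gripper open.
Joint ranges: [-3.01, 3.01], [-0.46, 2.08], [-1.47, 1.51], [0.13, 2.56], [-1, 4.14], [0.04, 2.09], [-2.66, 2.66]. Speed limits (rad/s): [2.57, 2.57, 3.14, 3.14, 3.14, 3.14, 3.14].

### API

Orientations are given as [roll, pitch, yaw] about the fixed x, y, z axes, in that order (R = Rz(yaw) Ry(pitch) Rx(roll)).
In Python, from bench import ctrl gives the robot as it stands.
- The arm moves only by the tool step_arm, never from a script. Its argument "plan" is a list of rows, each a list of 3 entries, a list of its own where there are three numbers: the opening, from 0 (shut) to 1 (fully open), then the shift along the tool's x, y, z in m, then the turn about the tool's x in degrees. A call has 1 to 20 rows; each row is the pose to reach, as a shift and turn from the pose measured when the call began, along the tool's axes at that moment; what a row does not reach only later rows make up. A row lasts 1/12 s, in which the tool goes at most 41.7 mm and 7.16 degrees, less where a joint would pass 70% of its speed; a pose out of reach is approached as far as the arm can. A call with a gripper value outside its range is refused whole. The fingers move at their own pace and stop on an object; "grip_force" is the grip in N (left out, the last holds). Time passes only in rows, so rows that repeat a pose let the fingers close. It gives the time, the measured TCP pose, the force and the opening at its end, in the units of the state.
- ctrl.get_obs(): the state, without advancing time (a new reading comes with each control period).
- ctrl.capture(name): name is "scene" or "top" or "wrist"; returns a dict with "img" (400x640x3 uint8, red, green, blue), "z_map" (400x640 float32, m along the optical axis (not along the pixel's ray), 0 where there is no reading), "fx", "fy", "cx", "cy" (pixels), "R" (3x3) and "t" (3): a world point X has camera coordinates R X + t. Camera axes: x right, y down, z forward; pixel columns grow to the right and rows downward; lengths in m; the calibration is good to about 2 mm. The wrist camera is an equidistant fisheye: a pixel r from the principal point sees the ray r / f radians off the axis. A picture is of the moment at which its call begins.
- ctrl.finish_job(): hands the job in, once; it reports no verdict.
The state is a dict: "t": time; "qpos": joint angles; "joint_velocities": joint speeds; "joint_efforts": joint torques, N m; "eef_pos": TCP position; "eef_rot": TCP orientation; "force": force on the tool from outside, world axes, zero at the start; "ft_torque": the same for the moment, N m; "opening": finger opening in m.
Only numpy, scipy, OpenCV 4.12 (cv2) and the standard library are available. Lean on these libraries where they do the work, as an engineer would, in place of code of your own. Each camera call takes 0.05 s, during which the arm holds its last target. There are 200 camera calls.

## Working session

There is one attempt and no reset: what is moved stays moved. The work goes in short steps, Python scripts to look and compute and a tool call to move; the robot and the scene stay as the last step left them, time stands still between calls to the robot, and variables do not carry over. Pictures are saved under pics/ and viewed, about 8 in all and at most 12, crops included, and the job is handed in when it is done.

Besides the shell and the picture viewer there is one more tool, called after "Call:" as name(argument=value, ...) on one line, values as JSON. step_arm: Moves the arm, as the interface text tells. Its arguments: {"type":"object","properties":{"plan":{"type":"array","items":{"type":"array"}},"grip_force":{"type":"number"}},"required":["plan"]}

```bash
mkdir -p pics; ls
python3 - <<'E'
from bench import ctrl
import cv2,numpy as np,pickle
o=ctrl.get_obs();print({k:np.round(v,3) for k,v in o.items()})
d={n:ctrl.capture(n) for n in("scene","top")}
pickle.dump(d,open('caps.pkl','wb'))
for n in d:
    cv2.imwrite(f'pics/{n}0.png',d[n]["img"][:,:,::-1]); print(n,d[n]['fx'],d[n]['cx'],d[n]['cy'],d[n]['R'].round(3),d[n]['t'].round(3))
E
```

```text
pics
{'t': np.float64(0.0), 'qpos': array([ 1.163,  0.69 , -0.195,  1.566,  0.157,  0.902, -0.215]), 'joint_velocities': array([-0.001,  0.   , -0.001, -0.001, -0.001, -0.   , -0.001]), 'joint_efforts': array([-1.0000e-03, -5.2755e+01, -1.2670e+00, -1.5343e+01, -5.3000e-02,
        7.0000e-03,  0.0000e+00]), 'eef_pos': array([ 0.267, -0.564,  0.238]), 'eef_rot': array([-1.507,  1.569,  2.076]), 'force': array([ 0.178, -0.608,  0.817]), 'ft_torque': array([-0.03 , -0.007, -0.014]), 'opening': np.float64(0.088)}
scene 482.5918767745681 319.42527974380954 196.86517750478438 [[-0.19   0.982 -0.013]
 [ 0.766  0.14  -0.627]
 [-0.614 -0.129 -0.779]] [ 0.216 -0.385  1.702]
top 366.62106972750166 319.27674080362823 196.11341571832563 [[-0.027 -1.    -0.01 ]
 [-0.996  0.028 -0.084]
 [ 0.084  0.008 -0.996]] [-0.091  0.606  0.991]
```

View pics/top0.png

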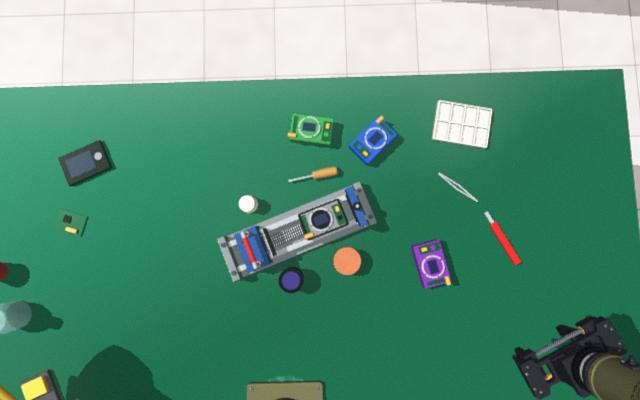

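View pics/scene0.png

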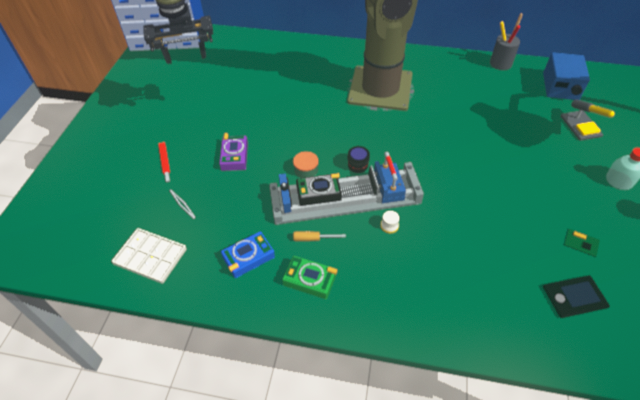

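The top view shows the black opened camera in the holder at (322,219), with the fixed jaw at (358,200), the moving jaw at (252,248) and the red bar at (249,250). The look-alikes are green (311,127), blue (374,140) and purple (432,262). Only the black one lies on the ways, so that is the camera. The tin is at (347,261), the lens at (291,280), the jar at (248,204) and the screwdriver at (315,174).

```bash
cat > h.py <<'E'
import numpy as np,cv2,pickle
def ray(c,u,v,z):
    d=np.stack([(u-c['cx'])/c['fx'],(v-c['cy'])/c['fy'],np.ones_like(u)],-1)@c['R']
    o=-c['R'].T@c['t']; s=(z-o[2])/d[...,2]; return o+s[...,None]*d
def pts(c,m):
    v,u=np.nonzero(m&(c['z_map']>0)); u=u*1.;v=v*1.
    z=c['z_map'][v.astype(int),u.astype(int)]
    p=np.stack([(u-c['cx'])/c['fx']*z,(v-c['cy'])/c['fy']*z,z],-1)
    return (p-c['t'])@c['R'],u,v
def hsvmask(c,lo,hi):
    return cv2.inRange(cv2.cvtColor(c['img'],cv2.COLOR_RGB2HSV),np.array(lo),np.array(hi))>0
def red(c): return hsvmask(c,(0,150,110),(6,255,255))|hsvmask(c,(174,150,110),(180,255,255))
E
python3 - <<'E'
from h import *
d=pickle.load(open('caps.pkl','rb'))
for n,b in(('top',(220,225,280,280)),('scene',(370,140,420,190))):
    c=d[n]; w=np.zeros((400,640),bool); w[b[1]:b[3],b[0]:b[2]]=1
    P,u,v=pts(c,red(c)&w); print(n,'red n',len(P),'uv',u.mean(),v.mean(),'med',np.median(P,0).round(3),P.min(0).round(3),P.max(0).round(3))
    if n=='top':
        q=ray(c,u,v,0.1145+0*u); rect=cv2.minAreaRect(q[:,:2].astype(np.float32)*1000);print('bar rect',rect)
        e=np.linalg.svd(q[:,:2]-q[:,:2].mean(0))[2][0];print('bar mean',q.mean(0),'dir',np.degrees(np.arctan2(e[1],e[0])))
c=d['top']
# holder: everything with height>25mm in window
w=np.zeros((400,640),bool); w[170:290,205:390]=1
P,u,v=pts(c,w); m=(P[:,2]>.02)
img=np.zeros((400,640),np.uint8); img[v[m].astype(int),u[m].astype(int)]=255
cs,_=cv2.findContours(img,0,2)
for k in cs:
    if cv2.contourArea(k)>100:
        k=k[:,0].astype(float); q=ray(c,k[:,0],k[:,1],.046+0*k[:,0]); r=cv2.minAreaRect((q[:,:2]*1000).astype(np.float32)); print('blob',r,cv2.boxPoints(r).round())
big=np.hstack([cv2.resize(d['top']['img'][175:290,210:385],None,fx=4,fy=4,interpolation=2)])
cv2.imwrite('pics/crop1.png',big[:,:,::-1])
E
```

```text
top red n 106 uv 248.58490566037736 249.38679245283018 med [0.467 0.072 0.115] [0.438 0.059 0.11 ] [0.495 0.086 0.119]
bar rect ((466.7742919921875, 71.96475219726562), (61.63619613647461, 10.642576217651367), 21.264389038085938)
bar mean [0.46682649 0.07216721 0.1145    ] dir -159.32303514798602
scene red n 65 uv 390.3076923076923 164.4 med [0.468 0.069 0.115] [0.438 0.055 0.109] [0.498 0.082 0.119]
blob ((383.1407470703125, -26.247211456298828), (64.06741333007812, 55.12672805786133), 88.52471160888672) [[355. -58.]
 [410. -59.]
 [412.   5.]
 [356.   6.]]
blob ((425.304443359375, -176.90625), (69.52539825439453, 68.68610382080078), 88.459716796875) [[ 390. -211.]
 [ 459. -213.]
 [ 461. -143.]
 [ 392. -141.]]
blob ((586.656982421875, 89.04462432861328), (42.883155822753906, 41.08345413208008), 62.524539947509766) [[559.  79.]
 [595.  61.]
 [615.  99.]
 [578. 118.]]
blob ((508.6240234375, -44.528778076171875), (123.2066421508789, 416.9997863769531), 20.418453216552734) [[ 378.  129.]
 [ 524. -261.]
 [ 639. -218.]
 [ 494.  172.]]
blob ((664.342529296875, -123.83444213867188), (19.421213150024414, 67.38029479980469), 9.750859260559082) [[ 649.  -92.]
 [ 660. -159.]
 [ 680. -155.]
 [ 668.  -89.]]
```

View pics/crop1.png

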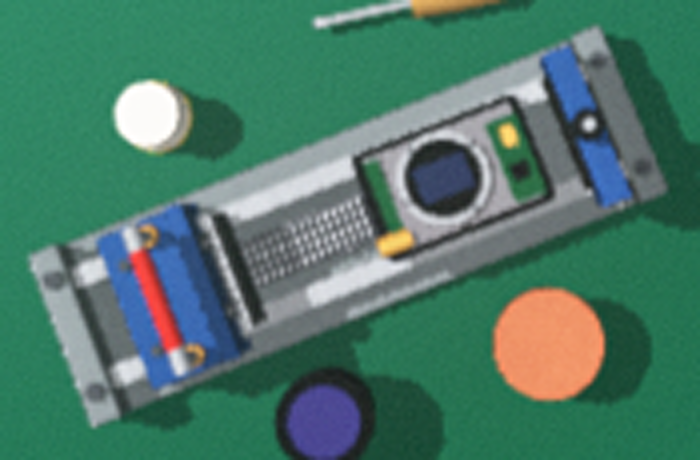

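The enlarged crop confirms it: the black camera (ring at crop (445,178)) lies on the grey ways between the pad (240,270) and the fixed jaw (588,130), with a gap at both ends. The red bar is at (157,310). The measured holder (417 x 123 mm), bar height (about 0.115 at the top surface) and tin and jar sizes match the sizes given.

```bash
cat >> h.py <<'E'
from scipy.spatial.transform import Rotation as Rt
YAW=np.radians(20.4); HX=np.array([np.cos(YAW),np.sin(YAW),0]); HY=np.array([-np.sin(YAW),np.cos(YAW),0]); H0=np.array([.5087,-.0445,0])
def go(o,target):
    R=Rt.from_euler('xyz',o['eef_rot']).as_matrix()
    y=R[:,1]; best=[]
    for s in(1,-1):
        a=R.T@(s*HY); best.append(np.degrees(np.arctan2(a[2],a[1])))
    return R.T@(np.asarray(target)-o['eef_pos']),best,R
E
python3 - <<'E'
from h import *
from bench import ctrl
o=ctrl.get_obs()
s,b,R=go(o,[.467,.071,.16]);print(s.round(4),np.round(b,1),'\n',R.round(3))
print('bar in holder',[(np.array([.467,.071,0])-H0)@a for a in(HX,HY)])
E
```

```text
[ 0.0787 -0.4888 -0.4526] [-175.1    4.9] 
 [[-0.001  0.428 -0.904]
 [ 0.001 -0.904 -0.428]
 [-1.    -0.002  0.   ]]
bar in holder [np.float64(0.0011754125038577617), np.float64(0.12279152415963315)]
```

Call:
step_arm(plan=[[1,[0.02,-0.244,-0.226],4.9],[1,[0.02,-0.244,-0.226],4.9],[1,[0.02,-0.244,-0.226],4.9],[1,[0.04,-0.489,-0.453],4.9],[1,[0.04,-0.489,-0.453],4.9],[1,[0.04,-0.489,-0.453],4.9],[1,[0.04,-0.489,-0.453],4.9],[1,[0.04,-0.489,-0.453],4.9],[1,[0.04,-0.489,-0.453],4.9],[1,[0.04,-0.489,-0.453],4.9],[1,[0.04,-0.489,-0.453],4.9],[1,[0.04,-0.489,-0.453],4.9],[1,[0.04,-0.489,-0.453],4.9],[1,[0.04,-0.489,-0.453],4.9],[1,[0.04,-0.489,-0.453],4.9],[1,[0.04,-0.489,-0.453],4.9],[1,[0.04,-0.489,-0.453],4.9],[1,[0.04,-0.489,-0.453],4.9],[1,[0.04,-0.489,-0.453],4.9],[1,[0.04,-0.489,-0.453],4.9]], grip_force=35)

```text
t: 1.77
eef_pos: [0.4666, 0.0694, 0.1986]
eef_rot: [-0.439, 1.569, 3.056]
force: [0.6, -0.8, 0.9]
opening: 0.0881
```

Run:
```python
from h import *
from bench import ctrl
o=ctrl.get_obs()
s,b,R=go(o,[.467,.071,.091]);print(o['t'],s.round(4),np.round(b,1),o['eef_pos'],o['qpos'].round(2),o['force'])
c=ctrl.capture('wrist');cv2.imwrite('pics/w1.png',c['img'][:,:,::-1])
m=red(c)&(c['z_map']>0);v,u=np.nonzero(m)
th=np.hypot(u-c['cx'],v-c['cy'])/c['fx'];ph=np.arctan2(v-c['cy'],u-c['cx'])
d=np.stack([np.sin(th)*np.cos(ph),np.sin(th)*np.sin(ph),np.cos(th)],-1)@c['R'];og=-c['R'].T@c['t']
q=og+((.1145-og[2])/d[:,2])[:,None]*d
k=np.linalg.norm(q[:,:2]-[.467,.071],axis=1)<.06;q=q[k]
print(k.sum(),q.mean(0),cv2.minAreaRect((q[:,:2]*1000).astype(np.float32)),u[k].mean(),v[k].mean())
```

```text
1.7667 [ 0.1076 -0.0013 -0.0011] [ 1.799e+02 -1.000e-01] [0.4666425  0.06941307 0.19861456] [-0.22  0.56 -0.04  2.06  0.04  0.52 -1.51] [ 0.63676858 -0.78309554  0.85037506]
1124 [0.46801353 0.07299362 0.1145    ] ((459.03387451171875, 65.05957794189453), (85.63426971435547, 34.985843658447266), 43.71739196777344) 316.4537366548043 202.17437722419928
```

View pics/w1.png

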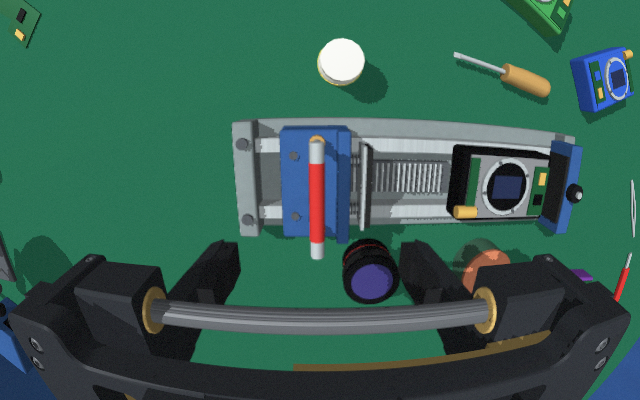

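Wrist view: the red bar at (316,202) lies square across the jaw motion, midway between the fingers (228 and 410). The lens, jar and tin all lie well below finger height. Next I descend and close.

Call:
step_arm(plan=[[1,[0.035,-0.003,-0.001],0],[1,[0.07,-0.003,-0.001],0],[1,[0.1,-0.003,-0.001],0],[1,[0.108,-0.003,-0.001],0],[1,[0.108,-0.003,-0.001],0],[1,[0.108,-0.003,-0.001],0],[0.1,[0.108,-0.003,-0.001],0],[0.1,[0.108,-0.003,-0.001],0],[0.1,[0.108,-0.003,-0.001],0],[0.1,[0.108,-0.003,-0.001],0],[0.1,[0.108,-0.003,-0.001],0],[0.1,[0.108,-0.003,-0.001],0],[0.1,[0.108,-0.003,-0.001],0]], grip_force=35)

```text
t: 2.9
eef_pos: [0.4665, 0.0725, 0.0908]
eef_rot: [-0.596, 1.569, 2.899]
force: [0.4, -0.1, 0.1]
opening: 0.0439
```

Call:
step_arm(plan=[[0,[0,0,0],0],[0,[0,0,0],0],[0,[0,0,0],0],[0,[0,0,0],0],[0,[0,0,0],0],[0,[0,0,0],0],[0,[0,0,0],0],[0,[0,0,0],0],[0,[0,0,0],0]])

```text
t: 3.65
eef_pos: [0.4666, 0.0723, 0.0909]
eef_rot: [-0.488, 1.57, 3.007]
force: [-0.2, -1.7, 1.5]
opening: 0.0099
```

Call:
step_arm(plan=[[0,[0,0,0],0],[0,[0,0,0],0],[0,[-0.002,0,0],0],[0,[-0.004,0,0],0],[0,[-0.004,0,0],0]])

```text
t: 4.07
eef_pos: [0.4666, 0.0723, 0.0948]
eef_rot: [-0.431, 1.569, 3.064]
force: [1.0, -0.4, -8.1]
opening: 0.0102
```

Run:
```python
from bench import ctrl
import cv2
o=ctrl.get_obs();print(o['force'],o['ft_torque'],o['opening'])
c=ctrl.capture('wrist');cv2.imwrite('pics/w2.png',cv2.resize(c['img'][80:330,150:490],None,fx=2,fy=2)[:,:,::-1])
```

```text
[ 0.97793452 -0.4158718  -8.14133944] [-0.17739688 -0.23538878 -0.02368205] 0.010153123467296401
```

View pics/w2.png

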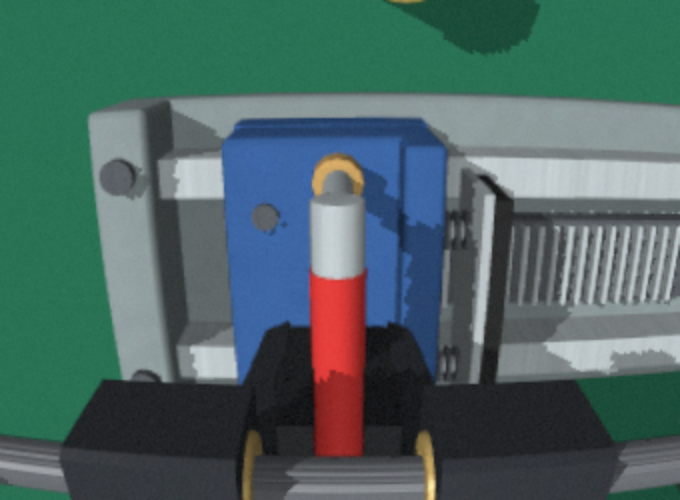

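The bar is in the grip at crop (338,370) and the force is -8 N, so it is lifting against its spring. I'll lift 6 mm more and start to slide.

Call:
step_arm(plan=[[0,[-0.003,0,0],0],[0,[-0.006,0,0],0],[0,[-0.006,0,0],0],[0,[-0.006,0,0],0],[0,[-0.006,0.003,0],0],[0,[-0.006,0.008,0],0],[0,[-0.006,0.013,0],0],[0,[-0.006,0.018,0],0],[0,[-0.006,0.023,0],0],[0,[-0.006,0.028,0],0],[0,[-0.006,0.033,0],0],[0,[-0.006,0.038,0],0],[0,[-0.006,0.043,0],0],[0,[-0.006,0.048,0],0],[0,[-0.006,0.053,0],0],[0,[-0.006,0.057,0],0],[0,[-0.006,0.06,0],0],[0,[-0.006,0.06,0],0]])

```text
t: 5.62
eef_pos: [0.4879, 0.0151, 0.1008]
eef_rot: [0.036, 1.57, -2.754]
force: [3.1, 0.8, -9.5]
opening: 0.0102
```

Run:
```python
from h import *
from bench import ctrl
o=ctrl.get_obs();R=go(o,[0,0,0])[2]
print(o['t'],'force in holder x,y,z',o['force']@HX,o['force']@HY,o['force'][2],'tool y.HY',R[:,1]@HY,'bar hy',(o['eef_pos']-H0)@HY,(o['eef_pos']-H0)@HX)
c=ctrl.capture('top');cv2.imwrite('pics/t2.png',cv2.resize(c['img'][160:300,200:400],None,fx=4,fy=4,interpolation=2)[:,:,::-1])
```

```text
5.6167 force in holder x,y,z 3.182037764315007 -0.28719114711920657 -9.50530847631787 tool y.HY -0.9999913735285308 bar hy 0.06312515715315276 0.0013304361804814396
```

View pics/t2.png

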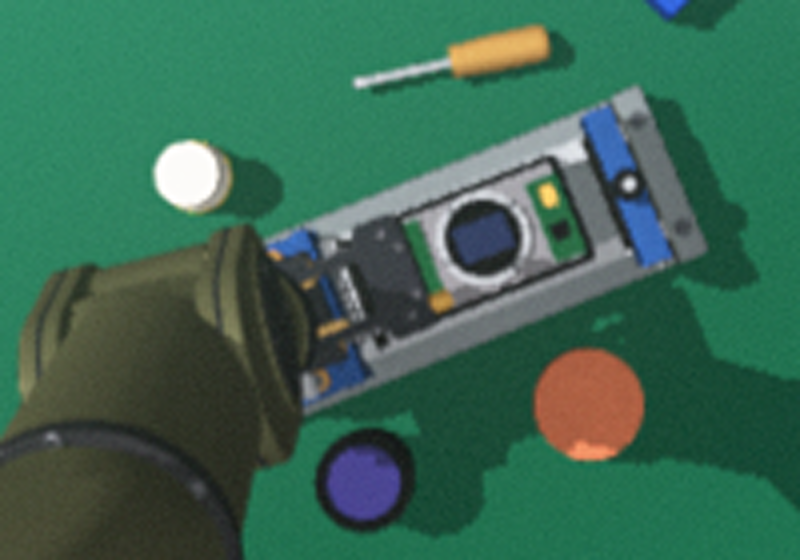

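Call:
step_arm(plan=[[0,[0,0.003,0],0],[0,[0,0.006,0],0],[0,[0,0.009,0],0],[0,[0,0.012,0],0],[0,[0,0.015,0],0],[0,[0,0.018,0],0],[0,[0,0.02,0],0],[0,[0,0.02,0],0]])

```text
t: 6.33
eef_pos: [0.495, -0.0038, 0.1008]
eef_rot: [0.388, 1.571, -2.402]
force: [2.5, 0.4, -8.8]
opening: 0.0098
```

```bash
cat > f.py <<'E'
from h import *
from bench import ctrl
o=ctrl.get_obs()
print(round(o['t'],2),'F holder',np.round([o['force']@HX,o['force']@HY,o['force'][2]],2),'bar hy',((o['eef_pos']-H0)@HY).round(4),'z',o['eef_pos'][2].round(4))
E
python3 f.py
python3 - <<'E'
from h import *
# fixed jaw face from the first top view: blue points in holder frame
c=pickle.load(open('caps.pkl','rb'))['top']; w=np.zeros((400,640),bool); w[175:240,335:375]=1
P,u,v=pts(c,hsvmask(c,(100,120,60),(125,255,255))&w); P=P[P[:,2]>.06]; y=(P-H0)@HY
print(len(P),np.percentile(y,[1,5,50,95,99]).round(4),np.median(P[:,2]))
E
```

```text
6.33 F holder [ 2.46 -0.54 -8.76] bar hy 0.0429 z 0.1008
277 [-0.1806 -0.1797 -0.17   -0.1613 -0.1603] 0.07735853139561621
```

Call:
step_arm(plan=[[0,[0,0.003,0],0],[0,[0,0.006,0],0],[0,[0,0.009,0],0],[0,[0,0.012,0],0],[0,[0,0.015,0],0],[0,[0,0.018,0],0],[0,[0,0.021,0],0],[0,[0,0.024,0],0],[0,[0,0.025,0],0],[0,[0,0.025,0],0]])

```text
t: 7.17
eef_pos: [0.504, -0.0278, 0.1008]
eef_rot: [1.914, 1.57, -0.876]
force: [3.8, 0.9, -9.6]
opening: 0.0104
```

```bash
python3 f.py
```

```text
7.17 F holder [ 3.83 -0.5  -9.56] bar hy 0.0173 z 0.1008
```

Call:
step_arm(plan=[[0,[0,0.002,0],0],[0,[0,0.004,0],0],[0,[0,0.005,0],0],[0,[0,0.005,0],0]])

```text
t: 7.5
eef_pos: [0.5059, -0.0329, 0.1008]
eef_rot: [2.01, 1.57, -0.781]
force: [3.9, 2.6, -10.1]
opening: 0.0101
```

```bash
python3 f.py
```

```text
7.5 F holder [  4.54   1.13 -10.06] bar hy 0.0119 z 0.1008
```

Call:
step_arm(plan=[[0,[0,0.0015,0],0],[0,[0,0.003,0],0],[0,[0,0.003,0],0]])

```text
t: 7.75
eef_pos: [0.5067, -0.035, 0.1007]
eef_rot: [-2.379, 1.57, 1.114]
force: [2.0, 3.8, -8.6]
opening: 0.0103
```

```bash
python3 f.py
```

```text
7.75 F holder [ 3.26  2.89 -8.62] bar hy 0.0096 z 0.1007
```

Call:
step_arm(plan=[[0,[0,0.0015,0],0],[0,[0,0.003,0],0],[0,[0,0.003,0],0],[0,[0,0.003,0],0]])

```text
t: 8.08
eef_pos: [0.5071, -0.0359, 0.1006]
eef_rot: [-1.435, 1.568, 2.06]
force: [1.5, 6.8, -8.1]
opening: 0.01
```

```bash
python3 f.py
```

```text
8.08 F holder [ 3.77  5.87 -8.14] bar hy 0.0086 z 0.1006
```

Contact is confirmed at bar y of about 9 mm. From the starting latched position the notches repeat every 6 mm, so one lies at about 4.2 mm, which is roughly 5 mm of pad travel. I'll press on to there.

Call:
step_arm(plan=[[0,[0,0.001,0],0],[0,[0,0.002,0],0],[0,[0,0.003,0],0],[0,[0,0.004,0],0],[0,[0,0.005,0],0],[0,[0,0.005,0],0],[0,[0,0.005,0],0]])

```text
t: 8.67
eef_pos: [0.5078, -0.038, 0.1003]
eef_rot: [-1.362, 1.564, 2.135]
force: [1.0, 7.9, -8.8]
opening: 0.0103
```

```bash
python3 f.py
```

```text
8.67 F holder [ 3.67  7.02 -8.8 ] bar hy 0.0064 z 0.1003
```

Call:
step_arm(plan=[[0,[-0.0005,0.001,0],0],[0,[-0.0005,0.002,0],0],[0,[-0.0005,0.003,0],0],[0,[-0.0005,0.004,0],0],[0,[-0.0005,0.0045,0],0],[0,[-0.0005,0.0045,0],0]])

```text
t: 9.17
eef_pos: [0.5082, -0.0393, 0.1004]
eef_rot: [-1.344, 1.56, 2.156]
force: [1.5, 8.9, -9.9]
opening: 0.0102
```

```bash
python3 f.py
```

```text
9.17 F holder [ 4.54  7.82 -9.9 ] bar hy 0.0051 z 0.1004
```

Pad force is about 8.3 N, so roughly half pressed, and the bar is about 1 mm short of the notch. I'll ease forward 1 mm more while lowering, then let go.

Call:
step_arm(plan=[[0,[0,0.0015,0],0],[0,[0,0.0025,0],0],[0,[0.002,0.0025,0],0],[0,[0.004,0.0025,0],0],[0,[0.006,0.0025,0],0],[0,[0.0075,0.0025,0],0],[0,[0.0075,0.0025,0],0]])

```text
t: 9.75
eef_pos: [0.5085, -0.04, 0.0927]
eef_rot: [-1.346, 1.558, 2.155]
force: [2.0, 5.5, -8.4]
opening: 0.01
```

```bash
python3 f.py
```

```text
9.75 F holder [ 3.74  4.45 -8.44] bar hy 0.0042 z 0.0927
```

The bar is at 0.0042, so the latch is entering the notch as predicted. Now I open and withdraw upward.

Call:
step_arm(plan=[[0.6,[0,0,0],0],[0.6,[0,0,0],0],[0.6,[0,0,0],0],[0.6,[0,0,0],0],[0.6,[0,0,0],0],[0.6,[0,0,0],0],[0.6,[0,0,0],0],[0.6,[-0.02,0,0],0],[0.6,[-0.05,0,0],0],[0.6,[-0.08,0,0],0],[0.6,[-0.11,0,0],0],[0.6,[-0.12,0,0],0],[0.6,[-0.12,0,0],0]])

```text
t: 10.83
eef_pos: [0.5111, -0.0415, 0.2154]
eef_rot: [-1.822, 1.56, 1.679]
force: [0.3, 0.0, -0.2]
opening: 0.0528
```

```bash
python3 f.py
python3 - <<'E'
from h import *
from bench import ctrl
c=ctrl.capture('wrist');s=ctrl.capture('scene')
cv2.imwrite('pics/w3.png',c['img'][:,:,::-1])
P,u,v=pts(s,red(s)&(np.arange(640)[None]>300)&(np.arange(640)[None]<420)&(np.arange(400)[:,None]>120)&(np.arange(400)[:,None]<210))
P=P[P[:,2]>.09]
print(len(P),'red top z',np.percentile(P[:,2],[5,50,95]),'hy,hx',np.median((P-H0)@HY),np.median((P-H0)@HX))
d=pickle.load(open('caps.pkl','rb'))['scene'];P,u,v=pts(d,red(d)&(np.arange(640)[None]>300)&(np.arange(640)[None]<420)&(np.arange(400)[:,None]>120)&(np.arange(400)[:,None]<210))
P=P[P[:,2]>.09];print('before z',np.percentile(P[:,2],[5,50,95]),np.median((P-H0)@HY))
E
```

```text
10.83 F holder [ 0.25 -0.05 -0.2 ] bar hy 0.002 z 0.2154
68 red top z [0.11127019 0.11483744 0.11773174] hy,hx 0.0020310364185894374 0.0016861311331274405
before z [0.11115176 0.11506518 0.11734601] 0.12028920862080192
```

View pics/w3.png

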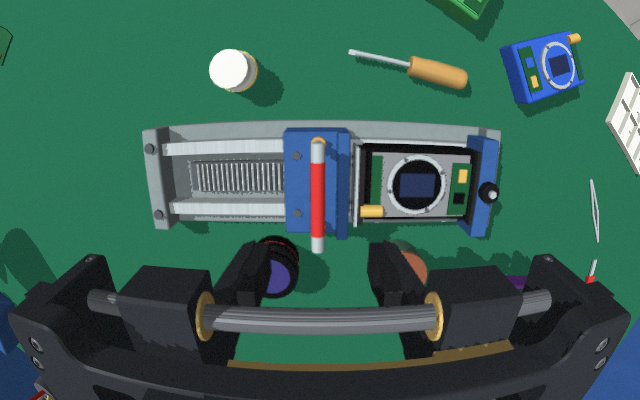

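The wrist view shows the bar down at (316,200). The camera at (415,185) sits square between the pad (358,185) and the fixed jaw (480,185), with no gap at either end. The jar, lens, tin and screwdriver look undisturbed. The bar height is the same as at the start, and it has travelled about 20 notches.

```bash
python3 -c "
from bench import ctrl
print(ctrl.finish_job())"
```

```text
the job is handed in; nothing more can be done
None
```

The camera is clamped and the job was handed in at about 11 s of the 35 s; no verdict is reported, so success rests on my own checks.

**What I did:** I gripped the red bar and lifted it about 10 mm. With the bar up, I slid the jaw about 119 mm along the rail until the camera met the fixed jaw. I kept pressing to a pad force of about 8 N, which is close to half of the pad's travel. I then lowered the bar into the notch I had predicted from the starting position, let go, and backed straight up.

**Last checks:**
- **Bar:** its height is back to the starting value (median 0.1148 m, against 0.1151 m before), so the latch is down.
- **Travel:** the camera view gives 118.3 mm and the arm's own position gives 120.0 mm. They differ by about 2 mm, within the camera calibration, and both fit 20 notches (120 mm).
- **Camera:** in the last wrist picture it lies square between the pad and the fixed jaw with no visible gap.
- **Robot:** it is clear of everything and the tool force is about zero.
- **Other things on the bench:** they look undisturbed in the picture, but I did not measure their positions again.
- **Final clamping force:** I could not measure it after letting go. From the pad travel of about 4.5 to 5 mm I estimate about 8 N.

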